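Fit and lock the tray's cover

ROBOT

A 6-joint arm with a two-finger parallel gripper is mounted at the origin on a cart in front of the work surface, level with it; the furniture and walls round the work are solid. World frame = base frame: x ahead of the robot, y to its left, z up, the work surface at z = 0. Lengths are in mm, angles in rad, forces in N, time in s.
With the tool pointing down it reaches from about 275 to 850 mm from the base axis. Payload 19 kg.
Tool frame: the origin (TCP) lies on the centre line of the jaws, within the pads' length; the fingertips stand 17 mm ahead of it and the grasp point (between the pads) lies 2 mm behind it; z points along the fingers, y is the line along which they close (so a half turn about z gives the same grasp; the last joint's range is limited). The gripper opens to 85 mm and grips with 20 to 120 N. Pads are 22 mm wide; open, the fingers measure 114 mm over their backs; the gripper's body (76 mm by 85 mm) begins 54 mm behind the grasp point. The pads swing forward as they close: fully open they stand 13 mm farther back than shut.
Start: joints at [-1.446, 0.15, 1.437, -0, 1.554, -0.134], TCP at [147.129, -555.826, 224.967] pointing down, gripper open.
Joint ranges: [-2.8, 2.8], [-0.68, 2.1], [0.12, 2.68], [-1.39, 4.53], [0.16, 2.79], [-2.81, 2.81]. Speed limits (rad/s): [1.89, 1.89, 2.22, 3.01, 3.01, 3.01].

INTERFACE

Orientations are given as a unit quaternion [x, y, z, w].
In Python, from rig import r gives the robot as it stands.
- The arm moves only by the tool servo_tool, never from a script. Its argument "deltas" is a list of rows, each a list of 7 numbers: the opening, from 0 (shut) to 1 (fully open), then the shift along the world's x, y, z in m, then the turn, a rotation vector about the world's x, y, z in degrees. In form: [[grip, x, y, z, rx, ry, rz], ...]. A call has 1 to 12 rows; each row shifts and turns the commanded pose from where the row before left it; what a row does not reach is not made up. A row lasts 1/8 s, in which the tool goes at most 62.5 mm and 10.7 degrees, less where a joint would pass 70% of its speed; a pose out of reach is approached as far as the arm can. A call with a gripper value outside its range is refused whole. The fingers move at their own pace and stop on an object; the grip force is fixed at half the most. Time passes only in rows, so rows that do not move let the fingers close. It gives the time, the measured TCP pose, the force, the opening and the grip force at its end, in the units of the state.
- r.read_state(): the state, without advancing time (a new reading comes with each control period).
- r.snapshot(name): name is "side" or "top" or "wrist"; returns a dict with "image" (420x560x3 uint8, red, green, blue), "mtx" (3x3 intrinsics, pixels), "distortion" ([k1, k2, p1, p2, k3] as OpenCV has them; the pictures are not rectified), "rvec" (rotation vector, rad) and "tvec" (3), from world to camera coordinates, as OpenCV has them. Camera axes: x right, y down, z forward; pixel columns grow to the right and rows downward; lengths in mm; the calibration is good to about 2 mm. A picture is of the moment at which its call begins. There is no depth.
- r.finish_job(): hands the job in; it is judged then, once.
Trained networks look in the newest picture that a camera, given by its name, has taken for a name from the list of things; names that differ only in an ending like _2 or _b are one class to them, and where a whole thing is asked for, a point or a joint stands for the part that bears it (a point fixed in the world has none). Each returns a list of dicts, best first, with "score" (0 to 1); they miss things now and then, are a little off and sometimes report something else, mostly with a low value. They report only what shows in the picture. A call takes as long as a camera call.
- r.regions_of(camera, query): "mask" (420x560 bool, what is visible of it) and "bbox" ([left, top, right, bottom] in pixels, round what is visible of it).
- r.mark_of(camera, query): "uv" ([column, row] in pixels: a listed point, or the origin of a listed thing).
The state is a dict: "time": time; "q": joint angles; "qd": joint speeds; "joint_efforts": joint torques, N m; "tool_pos": TCP position; "orientation": TCP orientation; "wrist_force": force on the tool from outside, world axes, zero at the start; "torque": the same for the moment, N m; "width": finger opening in mm; "finger_force": force on a finger pad.
Only numpy, scipy, OpenCV 4.12 (cv2) and the standard library are available. Lean on these libraries where they do the work, as an engineer would, in place of code of your own. Each camera call takes 0.05 s, during which the arm holds its last target. There are 200 camera calls.

TASK

The cover of the specimen tray has been left lying loose on top of it. Draw the cover forward until its rear edge drops into the pocket, slide that edge in under the overhanging lip and let the front down so that the cover lies flat in its pocket, then swing the side latch fully in across the cover. Leave the things standing around where they are.

Things in the scene. Friction and masses are not known exactly. Their poses are not given: they have to be found in the camera images.
- tray: Grey specimen tray, 166 x 116 x 54 mm, fixed to the bench. Origin: middle of its underside; x to its rear (away from the robot), y left, z up. Pocket 145 (x -72.5 to 72.5) x 100 mm, ledge for the cover all round at height 24 mm, a well with specimens below it. Guide cheeks 54 high at both sides (y +-50 to +-58) from x = -25 to 83; in front of that the side walls are 30 high. All heights are above the bench.
- lip_edge (a point): Middle of the front lower edge of the lip that overhangs the pocket's rear, at x = 45 mm in the tray's frame, height 36; the lip runs from here 27.5 mm back to the pocket's rear wall, its top is at height 42
- front_wall (a point): Middle of the inner top edge of the tray's front wall, at x = -72.5 mm in the tray's frame, height 42; the wall is 10.5 mm thick
- cover_rib (a point): Centre of the upright rib on the loose aluminium cover: rib 10 mm thick in x, 60 long in y, 25 high, 5 mm behind the plate's centre, this point 12 mm above the plate's top; hook, push or grasp it. Plate 140 (x) x 96 (y) x 6 mm, about 250 g; x to its rear edge, z up out of its top. At the start it lies level on lip and front wall, its centre 8 to 18 mm in front of the tray's.
- cover_rear (a point): Middle of the cover's rear edge, on its underside, 70 mm behind the plate's centre. Drawn until it is clear in front of the lip's edge, it falls to the ledge and the plate rests tilted on the front wall; pushed rearward from there it goes in under the lip.
- cover_front (a point): Middle of the cover's front edge, on its underside, 70 mm in front of the plate's centre. When the cover is pushed rearward under the lip until the plate's centre is within 2.5 mm of the tray's, this edge comes off the front wall and drops to the ledge.
- latch (a joint): Swing latch on the tray's right side, rad. 0: arm points to the tray's front (-x), clear of the cover; grows clockwise seen from above; 1.57: arm points to the tray's left (+y), across the cover. Stops at -0.6 and 1.6; starts between -0.5 and 0.1; stays where it is left (about 1 N at the post moves it). Dark steel arm 14 mm wide, reaching 46 mm from its pivot, height 32 to 38.
- latch_post (a point): On the upright post on the latch arm, 38 mm from its pivot: 10 mm thick, from height 38 to 65; this point is at height 52
- latch_pivot (a point): Pivot axis of the latch, at x = -48, y = -66 in the tray's frame, at the underside of the arm; the boss that carries it spans x -63 to -33, y -82 to -56 there and is 31 high
- suspension_bottle: plastic bottle, 54 mm across, 120 mm tall, origin at its foot; a bystander
- bud_tub: clear tub of cotton buds, 77 mm across, 80 mm tall, origin at its foot; a bystander
- can: small black lens can, 40 mm across, 52 mm tall, origin at its foot; a bystander
- tape: roll of tape lying flat, 100 mm across, 25 mm high, origin at its underside; a bystander
- dish: petri dish, 68 mm across, 20 mm high, origin at its underside; a bystander
- bottle: small brown bottle, 52 mm across, 105 mm tall, origin at its foot; a bystander

How it is judged (in metres and radians):
On the way, in this order (a step that is already met when the one before it is completed fails the run):
1. the cover is tilted with its rear edge down in the pocket and in under the lip by 5 mm or more (x of cover_rear in the frame of tray above 0.05 m and z of cover_rear in the frame of tray below 0.034 m and angle between cover_rib's own z axis and vertical above 0.05 rad), for 0.05 s.
2. the cover lies flat in its pocket, its rear edge under the lip (x of cover_rear in the frame of tray above 0.064 m and z of each of cover_rear, cover_front in the frame of tray below 0.0275 m and angle between cover_rib's own z axis and vertical below 0.03 rad), for 0.1 s.
At the end, for the whole second after the job is handed in: The cover lies flat (within 0.03 rad) and still on the pocket's ledge, both end edges of its underside less than 3.5 mm above the ledge, its rear edge at least 19 mm under the lip; the latch is swung to more than 1.3 rad, across the cover (all of step 2 and value of joint latch above 1.3 rad and linear speed of cover below 0.01 m/s); the robot touches nothing.
It fails at once if a bystander is shifted by more than 30 mm (distance of any of suspension_bottle, bud_tub, can, tape, dish, bottle from where it was at the start of the episode above 0.03 m).
It also fails if it takes over 48 s, if anything falls off the work surface, if the arm or the gripper's body presses on something with over 40 N, if the wrist force passes 120 N, or if a joint passes its speed limit or range.

## Working session

There is one attempt and no reset: what is moved stays moved. The work goes in short steps, Python scripts to look and compute and a tool call to move; the robot and the scene stay as the last step left them, time stands still between calls to the robot, and variables do not carry over. Pictures are saved under pics/ and viewed, at most 10 in all, crops included, and the job is handed in when it is done.

Besides the shell and the picture viewer there is one more tool, called after ">>>" in YAML: its name, and indented under it one key for each argument. servo_tool: Moves the arm, as the interface text tells. Its arguments: {"type":"object","properties":{"deltas":{"type":"array","items":{"type":"array","items":{"type":"number"}}}},"required":["deltas"]}

```bash
mkdir -p pics
cat > h.py <<'E'
from rig import r
import numpy as np, cv2
def snap(n,f=None):
    s=r.snapshot(n)
    if f: cv2.imwrite('pics/'+f,s['image'][:,:,::-1])
    return s
def ray(s,uv):
    u=cv2.undistortPoints(np.array([[uv]],float),np.array(s['mtx']),np.array(s['distortion']))[0,0]
    R=cv2.Rodrigues(np.array(s['rvec'],float))[0];t=np.array(s['tvec'],float).ravel()
    return -R.T@t, R.T@np.array([u[0],u[1],1.])
def atz(s,uv,z):
    c,d=ray(s,uv); return c+d*(z-c[2])/d[2]
def proj(s,P):
    return cv2.projectPoints(np.array(P,float).reshape(-1,1,3),np.array(s['rvec'],float),np.array(s['tvec'],float),np.array(s['mtx']),np.array(s['distortion']))[0].reshape(-1,2)
def tri(a,ua,b,ub):
    c1,d1=ray(a,ua);c2,d2=ray(b,ub)
    k=np.linalg.lstsq(np.c_[d1,-d2],c2-c1,rcond=None)[0]
    p,q=c1+k[0]*d1,c2+k[1]*d2
    return (p+q)/2,np.linalg.norm(p-q)
E
python3 - <<'E'
from h import *
S={n:snap(n,n+'0.png') for n in('top','side')}
Z=dict(tray=0,lip_edge=36,front_wall=42,cover_rib=60,cover_rear=42,cover_front=42,latch_post=52,latch_pivot=32,suspension_bottle=0,bud_tub=0,can=0,tape=0,dish=0,bottle=0)
for k,z in Z.items():
    for n in S:
        m=r.mark_of(n,k)
        print(k,n,[(round(x['score'],2),np.round(x['uv']),np.round(atz(S[n],x['uv'],z)[:2],1)) for x in m[:2]])
print(r.read_state())
im=np.hstack([S['top']['image'],S['side']['image']])
E
```

```text
tray top [(0.41, array([184., 194.]), array([622.4, 277.4])), (0.27, array([316., 227.]), array([535.8, -86.7]))]
tray side [(0.65, array([282., 219.]), array([532. , -89.1]))]
lip_edge top [(0.78, array([316., 213.]), array([567.2, -82.6]))]
lip_edge side [(0.94, array([265., 207.]), array([578.9, -91.7]))]
front_wall top [(0.67, array([312., 254.]), array([458.5, -71.2]))]
front_wall side [(0.93, array([309., 217.]), array([455.4, -55.9]))]
cover_rib top [(0.64, array([315., 227.]), array([528.8, -78.2])), (0.42, array([310., 256.]), array([455.1, -66.6]))]
cover_rib side [(0.66, array([285., 204.]), array([523.2, -81.5])), (0.41, array([303., 200.]), array([ 473.8, -104.8]))]
cover_rear top [(0.88, array([317., 205.]), array([587.6, -84.5]))]
cover_rear side [(0.81, array([259., 204.]), array([ 596.7, -100.1]))]
cover_front top [(0.83, array([310., 259.]), array([446.3, -65.7])), (0.44, array([411., 203.]), array([ 595.9, -335.7]))]
cover_front side [(0.73, array([306., 211.]), array([463.4, -79. ]))]
latch_post top [(0.61, array([340., 265.]), array([ 431.4, -143.3]))]
latch_post
[... 1389 characters left out ...]
ay([-1.44598370e+00,  1.50475508e-01,  1.43739494e+00,  3.93767719e-06,
        1.55380788e+00, -1.33999994e-01]), 'qd': array([ 9.65811130e-04, -6.90067067e-05, -3.71098282e-04, -6.53747177e-04,
       -1.68382566e-04, -1.39603276e-03]), 'joint_efforts': array([-6.70349418e-04, -7.12791038e+01, -5.71045840e+01, -3.39984508e-04,
        1.42547011e-03,  4.85260770e-06]), 'tool_pos': array([ 147.13941819, -555.82121904,  224.98303991]), 'orientation': array([ 9.91638685e-01,  1.29045406e-01,  2.16531751e-06, -4.28288741e-05]), 'wrist_force': array([-0.31013677, -0.66040802,  0.66904359]), 'torque': array([-0.0198083 , -0.03886313,  0.02199224]), 'finger_force': 0.0, 'width': 85.3001637978651}
```

View pics/top0.png

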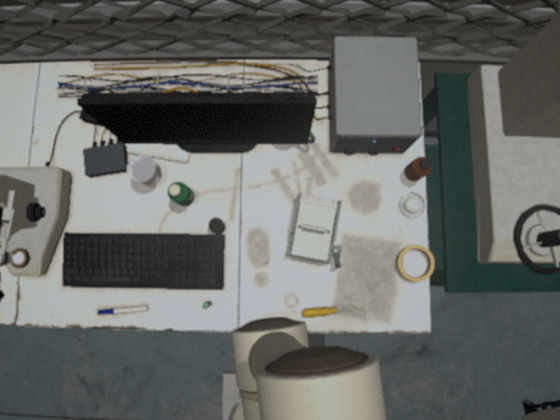

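View pics/side0.png

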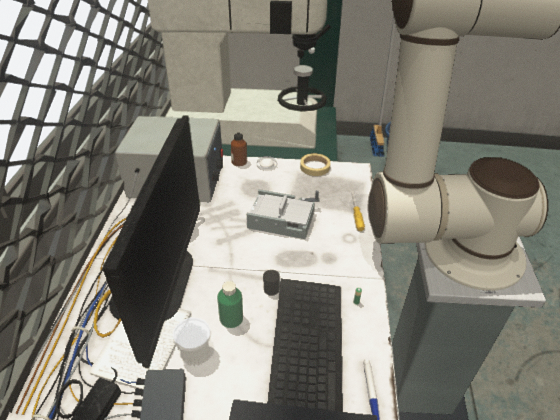

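>>> servo_tool:
  deltas:
    - [0.3,0.025,0.04,0.008,0,0,5.7]
    - [0.3,0.025,0.04,0.008,0,0,5.7]
    - [0.3,0.025,0.04,0.008,0,0,5.7]
    - [0.3,0.025,0.04,0.008,0,0,5.7]
    - [0.3,0.025,0.04,0.008,0,0,5.7]
    - [0.3,0.025,0.04,0.008,0,0,5.7]
    - [0.3,0.025,0.04,0.008,0,0,5.7]
    - [0.3,0.025,0.04,0.008,0,0,5.7]
    - [0.3,0.025,0.04,0.008,0,0,5.7]
    - [0.3,0.03,0.04,0.0,0,0,5.7]
    - [0.3,0.03,0.04,0.0,0,0,5.7]
    - [0.3,0.03,0.03,0.0,0,0,5.7]

```text
time: 3.0
tool_pos: [462.9, -84.0, 297.3]
orientation: [0.746, 0.666, 0.0, 0.0]
wrist_force: [-0.2, -0.9, 0.5]
width: 25.5
finger_force: 0.0
```

```bash
cat > look.py <<'E'
from h import *
import sys
Z=dict(lip_edge=36,front_wall=42,cover_rib=60,cover_rear=42,cover_front=42,latch_post=52,latch_pivot=32)
def look(f,names=('wrist','top','side')):
    S={n:snap(n,f if n=='wrist' else None) for n in names}
    for k,z in Z.items():
        o={}
        for n in S:
            m=r.mark_of(n,k)
            if m: o[n]=m[0]; print(k,n,round(m[0]['score'],2),np.round(m[0]['uv']),np.round(atz(S[n],m[0]['uv'],z)[:2],1))
        if 'wrist' in o and 'side' in o:
            p,e=tri(S['wrist'],o['wrist']['uv'],S['side'],o['side']['uv']); print('   tri',np.round(p,1),round(e,1))
    return S
if __name__=='__main__':
    look(sys.argv[1]); s=r.read_state(); print(s['time'],s['tool_pos'],s['orientation'],s['width'],s['q'])
E
python3 look.py w1.png
```

```text
lip_edge side 0.81 [266. 206.] [579.3 -97.9]
front_wall wrist 0.61 [277. 156.] [456.3 -65.1]
front_wall top 0.44 [312. 254.] [459.  -70.9]
front_wall side 0.65 [307. 214.] [462.7 -67.9]
   tri [459.5 -64.6  45. ] 6.3
cover_rib wrist 0.93 [332. 161.] [525.7 -76.4]
cover_rib top 0.7 [412. 167.] [ 689.7 -337.2]
cover_rib side 0.88 [283. 203.] [528.7 -85.4]
   tri [526.3 -75.2  67.9] 3.5
cover_rear wrist 0.72 [379. 164.] [588.8 -89.9]
cover_rear side 0.64 [258. 203.] [ 602.1 -102.7]
   tri [593.8 -89.6  49.9] 14.1
cover_front wrist 0.86 [274. 158.] [452.1 -67.7]
cover_front top 0.42 [414. 169.] [ 689.  -346.3]
cover_front side 0.18 [195. 355.] [673.5 400.7]
   tri [ 613.5  -16.2 -421. ] 434.8
latch_post wrist 0.64 [270. 213.] [ 437.9 -138.6]
latch_post side 0.61 [313. 195.] [ 447.3 -141.2]
   tri [ 442.8 -136.7   56.1] 9.2
latch_pivot wrist 0.58 [291. 200.] [ 468.7 -129.9]
4.2 [462.1390735  -85.79828285 296.93187132] [ 7.47634609e-01  6.64110295e-01 -3.85092530e-05 -7.44278613e-05] 25.790681184626017 [-3.47694619e-01 -8.50953301e-02  1.53697290e+00  3.26179086e-06
  1.68988266e+00 -2.29504235e-01]
```

View pics/w1.png

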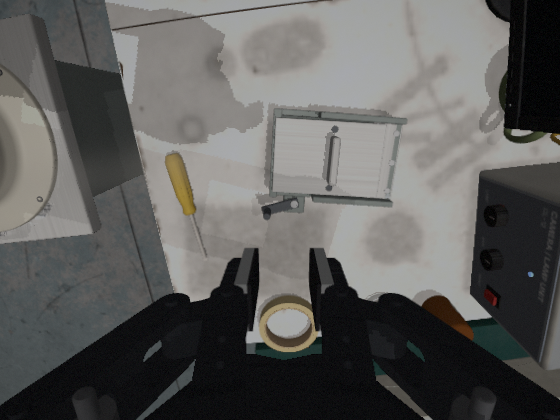

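Run:
```python
import cv2
a=cv2.imread('pics/w1.png')[95:225,245:420]
a=cv2.resize(a,None,fx=4.5,fy=4.5,interpolation=cv2.INTER_CUBIC); a=cv2.convertScaleAbs(a,alpha=1.2); cv2.imwrite('pics/w1c.png',a)
```

```text
(no output)
```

View pics/w1c.png

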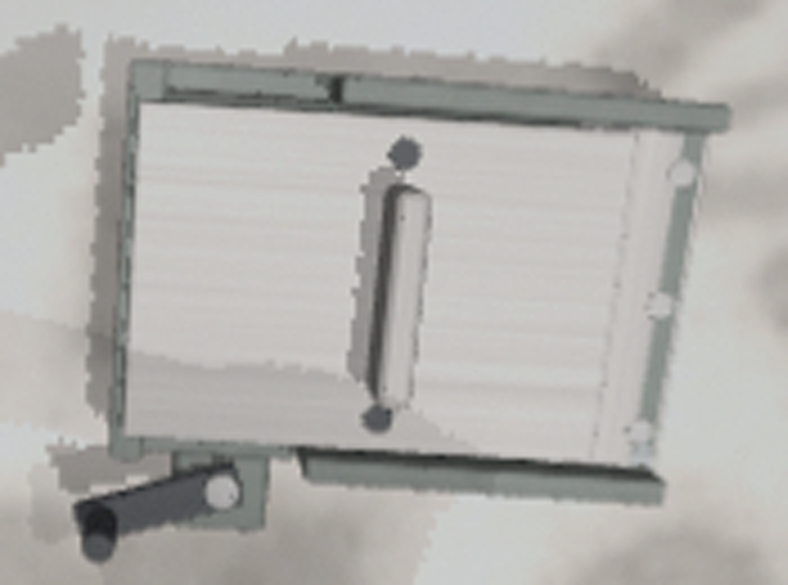

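```bash
cat > fit.py <<'E'
from h import *
from scipy.optimize import least_squares
s=r.snapshot('wrist')
px=lambda u:np.array(u)/4.5+[245,95]
def fit(O,P,x0,h=0):
    O=np.array(O,float);P=px(P)
    def w(x):
        c,n=np.cos(x[2]),np.sin(x[2]);return np.c_[x[0]+c*O[:,0]-n*O[:,1],x[1]+n*O[:,0]+c*O[:,1],O[:,2]]
    f=lambda x:(proj(s,w(x))-P).ravel()
    q=least_squares(f,x0,loss='soft_l1',x_scale=[10,10,.1]);print(np.round(q.x,3),np.round(f(q.x).reshape(-1,2),1).tolist());return q.x
t=fit([(83,58,54),(83,50,54),(83,-58,54),(83,-50,54),(-25,58,54),(-25,-50,54),(-48,-66,38),(-83,58,30),(-83,-58,30)],
 [(730,105),(726,130),(663,502),(660,478),(342,77),(302,450),(222,492),(132,62),(112,458)],[530,-82,-.1])
c=fit([(-70,48,48),(-70,-48,48),(70,48,48),(70,-48,48),(5,30,73),(5,-30,73)],[(140,103),(125,435),(637,132),(600,460),(415,187),(395,407)],[515,-80,-.1])
R=np.array([[np.cos(t[2]),np.sin(t[2])],[-np.sin(t[2]),np.cos(t[2])]])
print('cover in tray',R@(c[:2]-t[:2]),c[2]-t[2])
for u,z in(((97,547),65),((97,518),38),((222,492),38)):print('latch in tray',R@(atz(s,px(u),z)[:2]-t[:2]))
print('rib',c[:2]+5*np.array([np.cos(c[2]),np.sin(c[2])]))
E
python3 fit.py
```

```text
[ 5.29732e+02 -7.90030e+01 -1.77000e-01] [[0.2, -0.6], [0.0, 0.5], [0.3, 0.8], [2.0, 0.4], [-0.6, -0.4], [0.7, 1.9], [-0.2, -0.3], [-0.9, -0.0], [-0.6, -1.4]]
[ 5.21322e+02 -7.69640e+01 -1.66000e-01] [[-0.5, -0.5], [-0.1, 0.5], [0.6, -0.9], [-1.2, -0.1], [0.5, 0.3], [0.3, 0.6]]
cover in tray [-8.63783898  0.52802397] 0.010858102498154415
latch in tray [-84.08473211 -77.01028409]
latch in tray [-85.49927278 -77.08265483]
latch in tray [-47.65700488 -66.45331662]
rib [526.25307461 -77.79024038]
```

>>> servo_tool:
  deltas:
    - [0.3,0.016,0.002,-0.03,0,0,-1.1]
    - [0.3,0.016,0.002,-0.03,0,0,-1.1]
    - [0.3,0.016,0.002,-0.03,0,0,-1.1]
    - [0.3,0.016,0.002,-0.03,0,0,0]
    - [0.3,0,0,-0.03,0,0,0]
    - [0.3,0,0,-0.03,0,0,0]
    - [0.3,0,0,-0.025,0,0,0]
    - [0.3,0,0,-0.015,0,0,0]
    - [0.3,0,0,-0.007,0,0,0]
    - [0.3,0,0,0,0,0,0]

```text
time: 5.5
tool_pos: [526.3, -77.9, 70.2]
orientation: [0.766, 0.642, -0.0, 0.0]
wrist_force: [0.9, 0.3, -0.1]
width: 25.2
finger_force: 0.0
```

```bash
python3 look.py w2.png
```

```text
lip_edge side 0.75 [265. 208.] [580.6 -89.3]
front_wall top 0.73 [309. 253.] [461.5 -63.6]
front_wall side 0.61 [303. 215.] [472.3 -61.5]
cover_rib wrist 0.91 [284. 250.] [526.6 -77.8]
cover_rib top 0.91 [316. 226.] [532.1 -81.3]
cover_rib side 0.93 [285. 204.] [524.2 -84.1]
   tri [525.4 -75.1  66.7] 3.5
cover_rear wrist 0.79 [386. 234.] [589.2 -86.6]
cover_rear side 0.97 [261. 206.] [591.1 -90.8]
   tri [589.3 -85.1  46.1] 2.5
cover_front wrist 0.74 [162. 237.] [451.9 -64.1]
cover_front top 0.83 [310. 259.] [445.8 -68.3]
cover_front side 0.77 [309. 213.] [456.  -72.4]
   tri [456.3 -61.   51.4] 0.5
latch_post wrist 0.37 [164. 349.] [ 433.5 -139.7]
latch_post top 0.69 [339. 263.] [ 437.8 -141.8]
latch_post side 0.5 [315. 196.] [ 442.6 -137.9]
   tri [ 441.8 -128.9   61.8] 4.9
latch_pivot wrist 0.75 [164. 237.] [447.8 -67.6]
latch_pivot top 0.79 [337. 252.] [ 466.5 -137.9]
latch_pivot side 0.78 [303. 201.] [ 476.1 -134.7]
   tri [477.8 -46.  100.1] 6.5
6.7 [526.13673343 -77.83901034  69.97972805] [ 7.66452223e-01  6.42301321e-01 -3.90450348e-05 -3.34330240e-05] 25.97544200294434 [-2.91765730e-01  1.66046778e-01  1.74437049e+00 -3.02506922e-05
  1.23127415e+00 -1.15953461e-01]
```

View pics/w2.png

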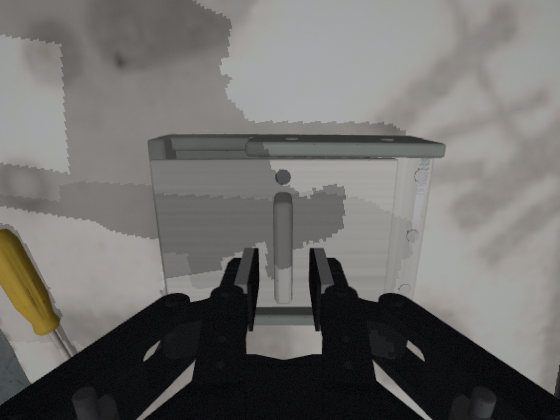

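>>> servo_tool:
  deltas:
    - [0.3,-0.0027,0.0005,0,0,0,0]
    - [0.3,-0.0027,0.0005,0,0,0,0]
    - [0.3,-0.0027,0.0005,0,0,0,0]
    - [0.3,-0.0027,0.0005,0,0,0,0]
    - [0.3,-0.0027,0.0005,0,0,0,0]
    - [0.3,-0.0027,0.0005,0,0,0,0]
    - [0.3,-0.0027,0.0005,0,0,0,0]
    - [0.3,-0.0027,0.0005,0,0,0,0]
    - [0.3,-0.0027,0.0005,0,0,0,0]
    - [0.3,-0.0027,0.0005,0,0,0,0]
    - [0.3,-0.0027,0.0005,0,0,0,0]
    - [0.3,0.002,0,0,0,0,0]

```text
time: 8.2
tool_pos: [498.3, -72.3, 70.0]
orientation: [0.766, 0.642, -0.0, 0.0]
wrist_force: [0.7, -0.3, -0.3]
width: 25.6
finger_force: 0.0
```

```bash
python3 look.py w3.png
```

```text
lip_edge side 0.72 [265. 209.] [578.6 -86. ]
front_wall wrist 0.65 [217. 234.] [458.3 -62.3]
front_wall top 0.72 [309. 253.] [461.3 -65.5]
front_wall side 0.92 [304. 218.] [469.  -48.4]
   tri [463.1 -61.5  35.3] 13.9
cover_rib wrist 0.87 [332. 250.] [525.4 -76.7]
cover_rib side 0.6 [286. 202.] [521.2 -92.7]
   tri [521.6 -65.5  82.1] 3.8
cover_rear wrist 0.77 [431. 236.] [589.2 -87.3]
cover_rear side 0.71 [261. 203.] [ 591.9 -102.8]
   tri [586.7 -82.3  56. ] 7.1
cover_front wrist 0.67 [210. 239.] [453.3 -65.2]
cover_front top 0.8 [310. 259.] [446.3 -66.2]
latch_post top 0.38 [336. 267.] [ 426.3 -132.2]
latch_post side 0.63 [311. 196.] [ 452.3 -136.1]
latch_pivot wrist 0.7 [262. 311.] [ 472.8 -129.4]
latch_pivot top 0.47 [338. 254.] [ 460.5 -139.9]
latch_pivot side 0.7 [305. 199.] [ 469.9 -144.1]
   tri [ 472.9 -119.6   49. ] 7.3
9.4 [498.39801867 -72.32373287  69.95065185] [ 7.66461176e-01  6.42290633e-01 -4.48173249e-05 -7.98155768e-05] 25.496723808941805 [-2.97208094e-01  1.09882247e-01  1.80886706e+00  1.25451899e-05
  1.22302605e+00 -1.21382292e-01]
```

View pics/w3.png

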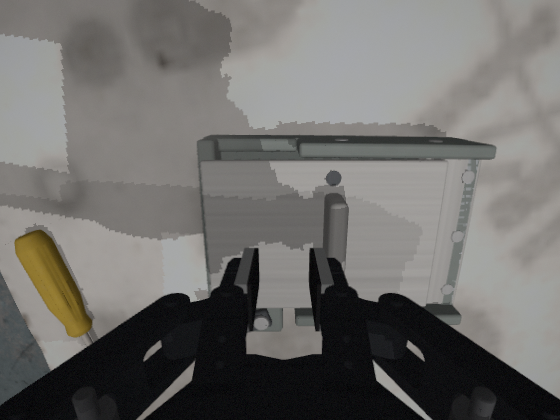

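Run:
```python
from h import *
s=snap('wrist'); st=r.read_state(); p=st['tool_pos']
print(np.round(proj(s,[p,p-[0,0,17],p+[0,0,30],p+[0,0,-50]])), ray(s,(280,210)))
print(s['tvec'],s['rvec'])
side=snap('side'); cv2.imwrite('pics/s3.png',cv2.resize(side['image'][150:250,215:355,::-1],None,fx=5,fy=5,interpolation=cv2.INTER_CUBIC))
print(np.round(proj(side,[p,p-[0,0,17]])),np.round((proj(side,[p,p-[0,0,17]])-[215,150])*5))
```

```text
[[284. 259.]
 [284. 246.]
 [284. 290.]
 [284. 225.]] (array([511.68506577,   2.66047132, 219.32248831]), array([-0.0654504, -0.3033924, -0.9508119]))
[-503.4163459    22.95060281  236.59309166] [-2.831672    0.24876663  0.03738219]
[[294. 204.]
 [294. 209.]] [[395. 270.]
 [394. 294.]]
```

View pics/s3.png

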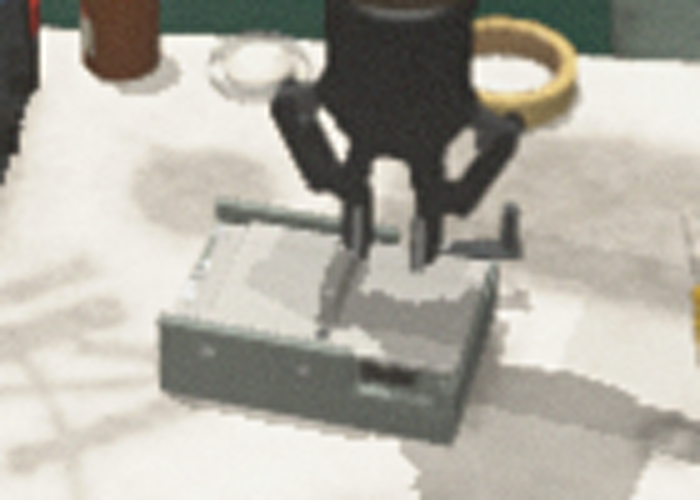

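Run:
```python
from h import *
w=snap('wrist'); s=snap('side');t=snap('top')
c=lambda u,v:(u/5+215,v/5+150)
print(tri(w,(251,250),s,c(418,267)),tri(w,(317,250),s,c(355,256)))
# known tray points in side view
T=np.array([529.7,-79.0]);y=-.177;R=np.array([[np.cos(y),-np.sin(y)],[np.sin(y),np.cos(y)]])
W=lambda x,yy,z:[*(T+R@[x,yy]),z]
P=[W(83,58,54),W(-83,58,30),W(-83,58,0),W(83,58,0),W(-8.6+5,30,73),W(-3.6,-30,73),W(83,-58,54)]
print(np.round((proj(s,P)-[215,150])*5))
print(np.round(proj(w,P)))
```

```text
(array([485.57643079, -57.24343182,  85.35905223]), np.float64(0.42042977472204324)) (array([518.01331885, -62.27708565,  86.25260024]), np.float64(3.700725307427448))
[[162. 321.]
 [461. 409.]
 [458. 450.]
 [166. 395.]
 [331. 290.]
 [358. 223.]
 [224. 196.]]
[[496. 149.]
 [199. 143.]
 [211. 139.]
 [447. 140.]
 [341. 209.]
 [334. 312.]
 [459. 328.]]
```

>>> servo_tool:
  deltas:
    - [0.3,0.009,-0.002,0.005,0,0,0]
    - [0.3,0.009,-0.002,0,0,0,0]
    - [0.3,0.009,-0.0015,0,0,0,0]
    - [0.3,0.0005,0,-0.005,0,0,0]
    - [0.3,0,0,-0.007,0,0,0]
    - [0.3,0,0,-0.007,0,0,0]
    - [0.3,0,0,-0.006,0,0,0]
    - [0.3,0,0,0,0,0,0]

```text
time: 10.65
tool_pos: [525.6, -77.7, 49.5]
orientation: [0.766, 0.642, -0.0, -0.0]
wrist_force: [-0.0, 0.3, 0.7]
width: 25.4
finger_force: 0.0
```

Run:
```python
from h import *
w=snap('wrist'); s=snap('side')
a=cv2.resize(w['image'][130:330,160:450],None,fx=2,fy=2,interpolation=cv2.INTER_CUBIC)
b=cv2.resize(s['image'][165:245,240:325],None,fx=5,fy=5,interpolation=cv2.INTER_CUBIC)[:400,:]
im=np.zeros((800,580,3),np.uint8)
im=np.zeros((600,800,3),np.uint8); im[:290,:420]=cv2.resize(w['image'][130:330,160:450],(420,290),interpolation=cv2.INTER_CUBIC)
im[:400,425:800]=b[:,:375]
cv2.imwrite('pics/c4.png',im[:400,:,::-1])
print(r.read_state()['wrist_force'],r.read_state()['time'])
```

```text
[-0.18939564 -0.00458686 -0.00181887] 10.75
```

View pics/c4.png

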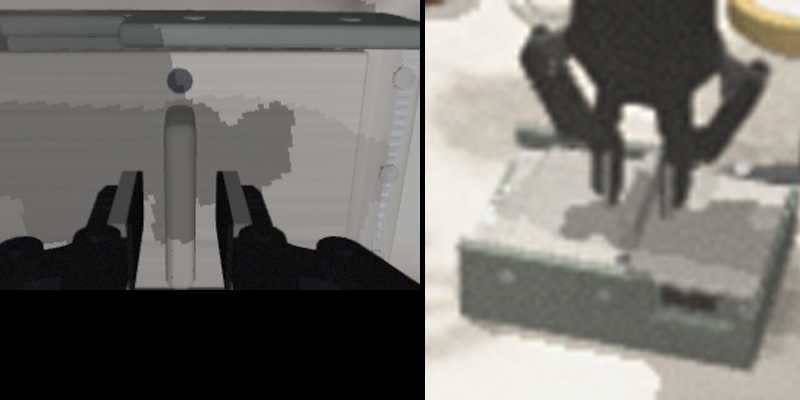

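Run:
```python
from h import *
w=snap('wrist'); s=snap('side'); p=r.read_state()['tool_pos']
a=np.radians(80)
ex=np.array([np.cos(a),np.sin(a),0]);ey=np.array([np.sin(a),-np.cos(a),0])
for z in(3,-3,-8,-13,-17):
    print(z,np.round(proj(w,[p+sg*13*ey+11*ex-[0,0,-0]+[0,0,z] for sg in(-1,1)]),0).tolist(),np.round(proj(s,[p+sg*13*ey+11*ex+[0,0,z] for sg in(-1,1)]),0).tolist())
print(tri(w,(256.7,248.8),s,(289,208)),p)
```

```text
3 [[258.0, 242.0], [309.0, 242.0]] [[288.0, 210.0], [278.0, 209.0]]
-3 [[259.0, 238.0], [308.0, 238.0]] [[287.0, 212.0], [278.0, 210.0]]
-8 [[260.0, 234.0], [308.0, 234.0]] [[287.0, 213.0], [278.0, 212.0]]
-13 [[261.0, 231.0], [307.0, 231.0]] [[287.0, 215.0], [278.0, 213.0]]
-17 [[261.0, 228.0], [306.0, 228.0]] [[287.0, 216.0], [278.0, 214.0]]
(array([512.97700545, -66.19543129,  59.12814285]), np.float64(3.3143705974039683)) [526.04795025 -77.86799607  50.23078223]
```

>>> servo_tool:
  deltas:
    - [0.3,0,0,-0.005,0,0,0]
    - [0.3,-0.0027,0.0005,0,0,0,0]
    - [0.3,-0.0027,0.0005,0,0,0,0]
    - [0.3,-0.0027,0.0005,0,0,0,0]
    - [0.3,-0.0027,0.0005,0,0,0,0]
    - [0.3,-0.0027,0.0005,0,0,0,0]

```text
time: 11.6
tool_pos: [512.4, -75.3, 45.1]
orientation: [0.766, 0.642, 0.0, 0.0]
wrist_force: [0.5, 0.2, 0.0]
width: 25.6
finger_force: 0.6
```

>>> servo_tool:
  deltas:
    - [0.3,-0.0027,0.0005,0,0,0,0]
    - [0.3,-0.0027,0.0005,0,0,0,0]
    - [0.3,-0.0027,0.0005,0,0,0,0]
    - [0.3,-0.0027,0.0005,0,0,0,0]
    - [0.3,-0.0027,0.0005,0,0,0,0]
    - [0.3,-0.0027,0.0005,0,0,0,0]
    - [0.3,-0.0015,0.0003,0,0,0,0]
    - [0.3,0.003,-0.0005,0,0,0,0]

```text
time: 12.6
tool_pos: [497.4, -72.4, 44.8]
orientation: [0.766, 0.642, -0.0, -0.0]
wrist_force: [0.2, 0.2, -1.0]
width: 25.9
finger_force: 0.0
```

Run:
```python
from h import *
w=snap('wrist'); s=snap('side')
b=cv2.resize(s['image'][165:245,240:325],None,fx=5,fy=5,interpolation=cv2.INTER_CUBIC)
im=np.zeros((400,800,3),np.uint8); im[:290,:420]=cv2.resize(w['image'][130:330,160:450],(420,290),interpolation=cv2.INTER_CUBIC)
im[:,425:800]=b[:,:375]
cv2.imwrite('pics/c5.png',im[:,:,::-1])
for k in('cover_rib','cover_rear','cover_front'):
  for n in('wrist','side'): print(k,n,[(round(x['score'],2),np.round(x['uv'])) for x in r.mark_of(n,k)[:1]])
print(r.read_state()['wrist_force'],r.read_state()['tool_pos'])
```

```text
cover_rib wrist [(0.57, array([294., 266.]))]
cover_rib side [(0.71, array([296., 210.]))]
cover_rear wrist [(0.59, array([388., 240.]))]
cover_rear side [(0.62, array([271., 210.]))]
cover_front wrist [(0.62, array([146., 260.]))]
cover_front side [(0.67, array([318., 211.]))]
[-0.33517367 -0.84365246  0.11397883] [497.6608703  -72.49438752  44.85941722]
```

View pics/c5.png

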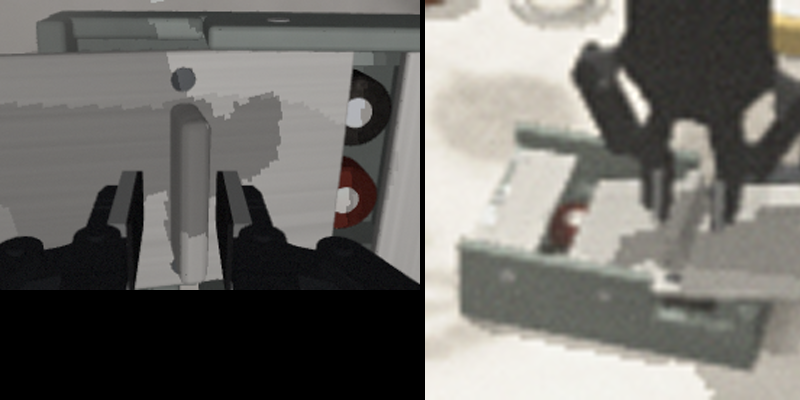

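>>> servo_tool:
  deltas:
    - [0.3,0,0,-0.004,0,0,0]
    - [0.3,0.0039,-0.0007,-0.0006,0,0,0]
    - [0.3,0.0039,-0.0007,-0.0006,0,0,0]
    - [0.3,0.0039,-0.0007,-0.0006,0,0,0]
    - [0.3,0.0039,-0.0007,-0.0006,0,0,0]
    - [0.3,0.0039,-0.0007,-0.0006,0,0,0]
    - [0.3,0.0039,-0.0007,-0.0006,0,0,0]
    - [0.3,0.0039,-0.0007,-0.0006,0,0,0]
    - [0.3,0.0039,-0.0007,-0.0006,0,0,0]
    - [0.3,0.0039,-0.0007,-0.0006,0,0,0]
    - [0.3,0,0,0,0,0,0]

```text
time: 14.38
tool_pos: [533.1, -78.9, 35.4]
orientation: [0.766, 0.642, 0.0, -0.0]
wrist_force: [-1.0, -0.3, 0.5]
width: 25.8
finger_force: 0.0
```

```bash
cat > st.py <<'E'
from h import *
w=snap('wrist'); s=snap('side')
for k in('cover_rib','cover_rear','cover_front','lip_edge','front_wall'):
  for n in('wrist','side'): print(k,n,[(round(x['score'],2),np.round(x['uv'])) for x in r.mark_of(n,k)[:1]])
st=r.read_state();T=np.array([529.7,-79.0]);d=st['tool_pos'][:2]-T;c,q=np.cos(-.177),np.sin(-.177)
print('tray',c*d[0]+q*d[1],-q*d[0]+c*d[1],st['tool_pos'],st['wrist_force'],st['finger_force'],st['time'])
im=np.zeros((400,800,3),np.uint8); im[:290,:420]=cv2.resize(w['image'][130:330,160:450],(420,290),interpolation=cv2.INTER_CUBIC)
im[:,425:800]=cv2.resize(s['image'][165:245,240:325],None,fx=5,fy=5,interpolation=cv2.INTER_CUBIC)[:,:375]
import sys; cv2.imwrite('pics/'+sys.argv[1],im[:,:,::-1])
E
python3 st.py c6.png
```

```text
cover_rib wrist []
cover_rib side [(0.97, array([285., 207.]))]
cover_rear wrist []
cover_rear side [(0.63, array([303., 200.]))]
cover_front wrist [(0.74, array([124., 264.]))]
cover_front side [(0.73, array([311., 212.]))]
lip_edge wrist [(0.82, array([366., 258.]))]
lip_edge side [(0.58, array([266., 208.]))]
front_wall wrist []
front_wall side [(0.58, array([304., 217.]))]
tray 3.0287194699293485 0.7175130153436325 [532.80773754 -78.82698572  35.55771642] [ 0.74582909  0.76848415 -0.04363208] 0.0 14.975
```

>>> servo_tool:
  deltas:
    - [0.3,0.002,-0.0004,0,0,0,0]
    - [0.3,0.002,-0.0004,0,0,0,0]
    - [0.3,0.002,-0.0004,0,0,0,0]
    - [0.3,0.002,-0.0004,0,0,0,0]
    - [0.3,0.001,-0.0002,0,0,0,0]
    - [0.3,0.001,-0.0002,0,0,0,0]
    - [0.3,0,0,0,0,0,0]

```text
time: 15.85
tool_pos: [542.9, -80.8, 35.6]
orientation: [0.766, 0.642, 0.0, 0.0]
wrist_force: [-0.3, 0.3, 0.1]
width: 25.7
finger_force: 0.0
```

```bash
python3 st.py c7.png
```

```text
cover_rib wrist [(0.56, array([269., 267.]))]
cover_rib side [(0.71, array([282., 210.]))]
cover_rear wrist []
cover_rear side [(0.59, array([259., 209.]))]
cover_front wrist [(0.76, array([142., 247.]))]
cover_front side [(0.69, array([305., 214.]))]
lip_edge wrist [(0.82, array([345., 254.]))]
lip_edge side [(0.62, array([267., 207.]))]
front_wall wrist [(0.93, array([117., 259.]))]
front_wall side [(0.97, array([305., 213.]))]
tray 13.249259875882885 0.5071627923558599 [542.83155795 -80.83365407  35.57088406] [0.09564083 0.21391729 0.28257525] 0.0 16.45
```

View pics/c7.png

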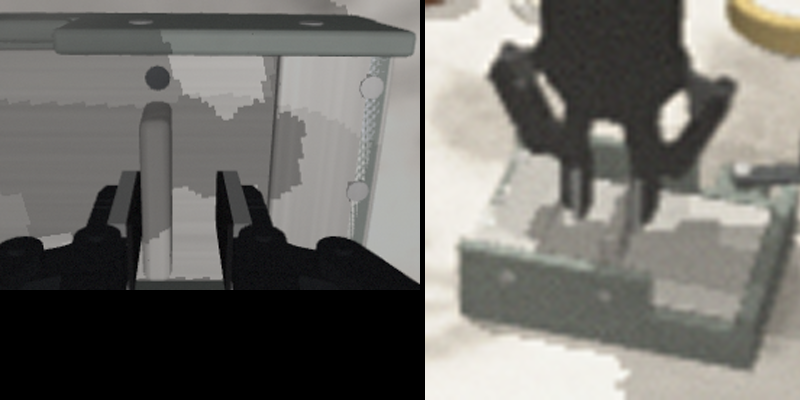

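>>> servo_tool:
  deltas:
    - [0.3,0.0015,-0.0003,0,0,0,0]
    - [0.3,0,0,0,0,0,0]
    - [0.3,-0.006,0.001,0,0,0,0]
    - [0.3,0,0,0.01,0,0,0]
    - [0.3,0,0,0.03,0,0,0]
    - [0.3,0,0,0.04,0,0,0]
    - [0.1,-0.02,0,0.04,0,0,0]
    - [0,-0.04,-0.02,0.02,0,0,0]
    - [0,-0.04,-0.02,0,0,0,0]
    - [0,0,0,0,0,0,0]

```text
time: 17.7
tool_pos: [436.8, -121.0, 176.9]
orientation: [0.767, 0.642, 0.0, 0.001]
wrist_force: [0.5, 0.7, 0.1]
width: 0.1
finger_force: 0.0
```

```bash
cat > ver.py <<'E'
from h import *
T=np.array([529.7,-79.0]);y=-.177;R=np.array([[np.cos(y),-np.sin(y)],[np.sin(y),np.cos(y)]])
W=lambda x,z:[*(T+R@[x,0]),z]
S={n:snap(n) for n in('wrist','side','top')}
H={'flat0':dict(cover_rib=W(5,42),cover_rear=W(70,24),cover_front=W(-70,24),lip_edge=W(45,36),front_wall=W(-72.5,42)),
 'tilt-3':dict(cover_rib=W(2,50.5),cover_rear=W(67,24),cover_front=W(-73,42)),}
for n in S:
  for k in H['flat0']:
    m=r.mark_of(n,k)
    print(n,k,[(round(x['score'],2),np.round(x['uv'],1).tolist()) for x in m[:2]],{h:np.round(proj(S[n],[H[h][k]])[0]).tolist() for h in H if k in H[h]})
  for k in('latch_post','latch_pivot'):
    z={'latch_post':52,'latch_pivot':32}[k]
    for m in r.mark_of(n,k)[:1]: print(n,k,round(m['score'],2),np.round(R.T@(atz(S[n],m['uv'],z)[:2]-T),1))
st=r.read_state();print(st['tool_pos'],st['width'],st['time'],st['wrist_force'])
E
python3 ver.py
```

```text
wrist cover_rib [(0.58, [385.7, 128.3])] {'flat0': [382.0, 131.0], 'tilt-3': [382.0, 132.0]}
wrist cover_rear [] {'flat0': [443.0, 131.0], 'tilt-3': [440.0, 131.0]}
wrist cover_front [(0.69, [301.8, 125.4])] {'flat0': [298.0, 130.0], 'tilt-3': [296.0, 131.0]}
wrist lip_edge [(0.83, [425.6, 129.5])] {'flat0': [423.0, 131.0]}
wrist front_wall [(0.92, [294.8, 127.5])] {'flat0': [296.0, 131.0]}
wrist latch_post 0.66 [-83.7 -72.9]
wrist latch_pivot 0.79 [-49.  -59.4]
side cover_rib [(0.82, [282.2, 207.7]), (0.4, [270.8, 289.5])] {'flat0': [281.0, 209.0], 'tilt-3': [282.0, 207.0]}
side cover_rear [(0.94, [253.8, 209.1])] {'flat0': [258.0, 210.0], 'tilt-3': [260.0, 211.0]}
side cover_front [(0.95, [303.2, 214.4]), (0.48, [273.3, 290.3])] {'flat0': [307.0, 219.0], 'tilt-3': [308.0, 214.0]}
side lip_edge [(0.64, [264.5, 208.5])] {'flat0': [267.0, 209.0]}
side front_wall [(0.68, [306.5, 218.0])] {'flat0': [308.0, 214.0]}
side latch_post 0.44 [-71.4 -79.9]
side latch_pivot 0.91 [-47.5 -73.2]
top cover_rib [(0.67, [313.8, 223.0])] {'flat0': [315.0, 225.0], 'tilt-3': [315.0, 226.0]}
top cover_rear [(0.63, [315.6, 206.3])] {'flat0': [319.0, 202.0], 'tilt-3': [318.0, 203.0]}
top cover_front [(0.75, [308.9, 254.9])] {'flat0': [309.0, 254.0], 'tilt-3': [310.0, 255.0]}
top lip_edge [(0.68, [315.9, 210.1]), (0.18, [411.0, 204.8])] {'flat0': [317.0, 211.0]}
top front_wall [(0.74, [309.3, 258.1]), (0.62, [411.9, 201.6])] {'flat0': [310.0, 255.0]}
top latch_post 0.19 [ -48.6 -271. ]
[ 438.31930694 -120.13749554  175.57602454] 0.23456363875647798 18.9 [-0.84006367  0.93488121 -0.13207405]
```

>>> servo_tool:
  deltas:
    - [0,-0.005,-0.023,0,0,0,0]
    - [0,0,-0.023,-0.02,0,0,0]
    - [0,0,0,-0.04,0,0,0]
    - [0,0,0,-0.04,0,0,0]
    - [0,0,0,-0.025,0,0,0]
    - [0,0,0,-0.009,0,0,0]
    - [0,-0.001,0.006,0,0,0,0]
    - [0,-0.001,0.007,0,0,0,0]
    - [0,-0.001,0.006,0,0,0,0]
    - [0,-0.001,0.006,0,0,0,0]
    - [0,0,0.006,0,0,0,0]
    - [0,0,0.005,0,0,0,0]

```text
time: 20.4
tool_pos: [429.4, -129.8, 41.7]
orientation: [0.766, 0.642, 0.0, 0.0]
wrist_force: [0.5, -1.5, 0.1]
width: 0.1
finger_force: 0.5
```

```bash
python3 ver.py | grep -E 'latch|^\[|side cover|wrist cover'
```

```text
wrist cover_rib [(0.65, [489.7, 129.1])] {'flat0': [482.0, 131.0], 'tilt-3': [487.0, 132.0]}
wrist cover_rear [] {'flat0': [573.0, 131.0], 'tilt-3': [569.0, 131.0]}
wrist cover_front [(0.61, [327.8, 123.8])] {'flat0': [322.0, 127.0], 'tilt-3': [320.0, 129.0]}
wrist latch_post 0.82 [-83.2 -52.1]
wrist latch_pivot 0.87 [-47.7 -62.8]
side cover_rib [(0.56, [280.9, 209.9]), (0.25, [302.3, 219.0])] {'flat0': [281.0, 209.0], 'tilt-3': [282.0, 207.0]}
side cover_rear [(0.71, [256.8, 207.8]), (0.55, [312.6, 198.3])] {'flat0': [258.0, 210.0], 'tilt-3': [260.0, 211.0]}
side cover_front [(0.61, [303.9, 216.4])] {'flat0': [307.0, 219.0], 'tilt-3': [308.0, 214.0]}
side latch_post 0.6 [-70.2 -54.8]
side latch_pivot 0.83 [-50.1 -78.7]
[ 429.32121135 -130.10949631   41.54620457] 0.11552904907524429 21.6 [-0.08559986 -0.00399493  0.9489197 ]
```

>>> servo_tool:
  deltas:
    - [0,0.001,0.005,0,0,0,0]
    - [0,0.002,0.005,0,0,0,0]
    - [0,0.002,0.005,0,0,0,0]
    - [0,0.003,0.004,0,0,0,0]
    - [0,0.004,0.005,0,0,0,0]
    - [0,0.004,0.004,0,0,0,0]
    - [0,0.004,0.003,0,0,0,0]
    - [0,0.004,0.002,0,0,0,0]
    - [0,0.003,0.001,0,0,0,0]
    - [0,0.001,0,0,0,0,0]

```text
time: 22.85
tool_pos: [457.5, -96.0, 41.5]
orientation: [0.766, 0.642, -0.0, -0.0]
wrist_force: [-1.6, 1.2, -0.0]
width: -0.2
finger_force: 0.5
```

```bash
python3 ver.py | grep -E 'latch|^\[|side cover|wrist cover'
```

```text
wrist cover_rib [(0.6, [433.5, 204.3])] {'flat0': [427.0, 207.0], 'tilt-3': [429.0, 212.0]}
wrist cover_rear [(0.26, [495.6, 199.8])] {'flat0': [523.0, 197.0], 'tilt-3': [518.0, 197.0]}
wrist cover_front [(0.92, [285.3, 191.5]), (0.6, [273.3, 203.1])] {'flat0': [280.0, 197.0], 'tilt-3': [274.0, 206.0]}
wrist latch_post 0.82 [-48.6 -25. ]
side cover_rib [(0.84, [280.5, 209.3])] {'flat0': [281.0, 209.0], 'tilt-3': [282.0, 207.0]}
side cover_rear [(0.63, [256.7, 208.5])] {'flat0': [258.0, 210.0], 'tilt-3': [260.0, 211.0]}
side cover_front [(0.57, [303.9, 216.4])] {'flat0': [307.0, 219.0], 'tilt-3': [308.0, 214.0]}
side latch_post 0.59 [-42.1 -32.1]
side latch_pivot 0.62 [-43.1 -78.2]
[457.31127589 -96.12382244  41.54789738] -0.09089863883164087 24.05 [0.34270006 0.51990979 0.26778515]
```

>>> servo_tool:
  deltas:
    - [0,-0.005,0,0,0,0,0]
    - [0,-0.01,0,0.01,0,0,0]
    - [0,-0.01,0,0.03,0,0,0]
    - [0,0,0,0.05,0,0,0]
    - [0,0,0,0.05,0,0,0]
    - [0,0,0,0,0,0,0]

```text
time: 24.8
tool_pos: [433.1, -96.6, 185.9]
orientation: [0.766, 0.642, 0.001, 0.003]
wrist_force: [-0.5, 0.2, -0.5]
width: -0.3
finger_force: 0.0
```

```bash
python3 ver.py
```

```text
wrist cover_rib [(0.83, [386.8, 153.4]), (0.2, [309.3, 152.6])] {'flat0': [385.0, 156.0], 'tilt-3': [384.0, 157.0]}
wrist cover_rear [] {'flat0': [442.0, 154.0], 'tilt-3': [439.0, 154.0]}
wrist cover_front [] {'flat0': [305.0, 153.0], 'tilt-3': [303.0, 156.0]}
wrist lip_edge [(0.64, [424.5, 153.4])] {'flat0': [423.0, 155.0]}
wrist front_wall [(0.66, [301.1, 152.2])] {'flat0': [303.0, 156.0]}
wrist latch_post 0.55 [-47.3 -27.4]
wrist latch_pivot 0.56 [-49.8 -62.2]
side cover_rib [(0.98, [281.5, 207.9]), (0.65, [231.0, 315.2])] {'flat0': [281.0, 209.0], 'tilt-3': [282.0, 207.0]}
side cover_rear [(0.56, [254.5, 208.6]), (0.49, [263.3, 206.3])] {'flat0': [258.0, 210.0], 'tilt-3': [260.0, 211.0]}
side cover_front [(0.81, [305.5, 215.6])] {'flat0': [307.0, 219.0], 'tilt-3': [308.0, 214.0]}
side lip_edge [(0.65, [266.0, 208.5])] {'flat0': [267.0, 209.0]}
side front_wall [(0.79, [303.2, 216.2])] {'flat0': [308.0, 214.0]}
side latch_post 0.54 [-42.3 -14.9]
side latch_pivot 0.71 [-47.3 -72.6]
top cover_rib [(0.67, [316.7, 224.0])] {'flat0': [315.0, 225.0], 'tilt-3': [315.0, 226.0]}
top cover_rear [(0.55, [317.0, 203.1])] {'flat0': [319.0, 202.0], 'tilt-3': [318.0, 203.0]}
top cover_front [(0.67, [309.7, 256.1]), (0.55, [316.8, 203.0])] {'flat0': [309.0, 254.0], 'tilt-3': [310.0, 255.0]}
top lip_edge [(0.58, [314.7, 212.6]), (0.33, [317.6, 203.9])] {'flat0': [317.0, 211.0]}
top front_wall [] {'flat0': [310.0, 255.0]}
[432.33480502 -96.12262103 181.56723006] 0.1495533159962969 26.0 [0.28417062 1.03357521 0.71514101]
```

```bash
python3 -c "
from rig import r
print(r.finish_job())"
```

```text
the job is handed in; nothing more can be done
None
```

I handed the job in at about 26 s of the 48 s allowed. As far as the camera checks show, the cover lies flat in its pocket with its rear edge under the lip, and the latch is swung across it at about 1.55 rad. The robot is clear, and it never touched the bystanders as far as I could tell. The hand-in call returned no verdict.

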